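Load the press-punch carrier in reverse order

TASK

Set up the assembly cell for the next job: move all four colour-coded press punches from the row of storage blocks into the carrier bar, in reverse order, because the bar is turned end for end when it goes into the press: the punch at the left end of the storage row goes into the right-end hole of the carrier, and so on, until the one at the right end is in the left-end hole. Each must stand shank down, upright and fully home with its collar flat on the carrier, and be let go; leave the oil bottle undisturbed.

Things in the scene. Friction and masses are not known exactly. Their poses are not given: they have to be found in the camera images.
- grip_red (a point): red press punch, loose, round, upright, 104 mm tall, 0.15-0.3 kg. Point: on its axis, at the middle of its red barrel (grip here: 32 mm diameter, 56 mm long). Below the barrel a steel collar, 54 mm diameter, 28 to 34 mm below the point; then a shank, 20 mm diameter, 30 mm long, its foot 64 mm below the point. Steel nose on top, ends 40 mm above the point. z: along its axis, up.
- grip_yellow (a point): yellow press punch, loose, round, upright, 104 mm tall, 0.15-0.3 kg. Point: on its axis, at the middle of its yellow barrel (grip here: 32 mm diameter, 56 mm long). Below the barrel a steel collar, 54 mm diameter, 28 to 34 mm below the point; then a shank, 20 mm diameter, 30 mm long, its foot 64 mm below the point. Steel nose on top, ends 40 mm above the point. z: along its axis, up.
- grip_green (a point): green press punch, loose, round, upright, 104 mm tall, 0.15-0.3 kg. Point: on its axis, at the middle of its green barrel (grip here: 32 mm diameter, 56 mm long). Below the barrel a steel collar, 54 mm diameter, 28 to 34 mm below the point; then a shank, 20 mm diameter, 30 mm long, its foot 64 mm below the point. Steel nose on top, ends 40 mm above the point. z: along its axis, up.
- grip_blue (a point): blue press punch, loose, round, upright, 104 mm tall, 0.15-0.3 kg. Point: on its axis, at the middle of its blue barrel (grip here: 32 mm diameter, 56 mm long). Below the barrel a steel collar, 54 mm diameter, 28 to 34 mm below the point; then a shank, 20 mm diameter, 30 mm long, its foot 64 mm below the point. Steel nose on top, ends 40 mm above the point. z: along its axis, up.
- home_red: Fixed red storage block, where the red punch stands at the start: 70 x 70 mm, 36 mm high, top 44 mm above the table, one 36 mm hole for the shank; the collar rests on top. Origin: centre of its underside. The four blocks form a straight row, 76 mm apart, in any colour order. y: along the row to its left end as seen from the robot; x: away from the robot.
- home_yellow: Fixed yellow storage block, where the yellow punch stands at the start: 70 x 70 mm, 36 mm high, top 44 mm above the table, one 36 mm hole for the shank; the collar rests on top. Origin: centre of its underside. The four blocks form a straight row, 76 mm apart, in any colour order. y: along the row to its left end as seen from the robot; x: away from the robot.
- home_green: Fixed green storage block, where the green punch stands at the start: 70 x 70 mm, 36 mm high, top 44 mm above the table, one 36 mm hole for the shank; the collar rests on top. Origin: centre of its underside. The four blocks form a straight row, 76 mm apart, in any colour order. y: along the row to its left end as seen from the robot; x: away from the robot.
- home_blue: Fixed blue storage block, where the blue punch stands at the start: 70 x 70 mm, 36 mm high, top 44 mm above the table, one 36 mm hole for the shank; the collar rests on top. Origin: centre of its underside. The four blocks form a straight row, 76 mm apart, in any colour order. y: along the row to its left end as seen from the robot; x: away from the robot.
- carrier: Fixed grey bar, 84 (x) x 310 (y) x 40 mm high, nearer or farther than the storage row. Origin: centre of its underside, on the table. Four 36 mm holes, 34 mm deep, at y = 114, 38, -38, -114 mm; y: along the bar to its left end as seen from the robot. A seated punch hangs by its collar on the bar's top, the middle of its barrel 74 mm above the bar's underside.
- oil_bottle: A loose white oil bottle with a black cap, 48 mm in diameter, 130 mm tall, standing to one side of the work. Origin at the centre of its underside. A bystander: not to be disturbed.

How it is judged (in metres and radians):
At the end, for the whole second after the job is handed in: All four punches are in the carrier, one in each hole, in the reverse of the left-to-right colour order of the storage blocks, each within 13 mm of its hole's centre line along and across the bar, collar on the carrier's top (height within 4 mm), within 0.1 rad of upright, and at rest (z of grip_red in the frame of carrier between 0.07 and 0.078 m and x of grip_red in the frame of carrier between -0.013 and 0.013 m and angle between each of grip_red, grip_yellow, grip_green, grip_blue's own z axis and vertical below 0.1 rad and linear speed of each of punch_red, punch_yellow, punch_green, punch_blue below 0.02 m/s and z of grip_yellow in the frame of carrier between 0.07 and 0.078 m and x of grip_yellow in the frame of carrier between -0.013 and 0.013 m and z of grip_green in the frame of carrier between 0.07 and 0.078 m and x of grip_green in the frame of carrier between -0.013 and 0.013 m and z of grip_blue in the frame of carrier between 0.07 and 0.078 m and x of grip_blue in the frame of carrier between -0.013 and 0.013 m and ((y of home_red in the frame of carrier between 0.078 and 0.15 m and y of grip_red in the frame of carrier between -0.127 and -0.101 m) or (y of home_red in the frame of carrier between 0.002 and 0.074 m and y of grip_red in the frame of carrier between -0.051 and -0.025 m) or (y of home_red in the frame of carrier between -0.074 and -0.002 m and y of grip_red in the frame of carrier between 0.025 and 0.051 m) or (y of home_red in the frame of carrier between -0.15 and -0.078 m and y of grip_red in the frame of carrier between 0.101 and 0.127 m)) and ((y of home_yellow in the frame of carrier between 0.078 and 0.15 m and y of grip_yellow in the frame of carrier between -0.127 and -0.101 m) or (y of home_yellow in the frame of carrier between 0.002 and 0.074 m and y of grip_yellow in the frame of carrier between -0.051 and -0.025 m) or (y of home_yellow in the frame of carrier between -0.074 and -0.002 m and y of grip_yellow in the frame of carrier between 0.025 and 0.051 m) or (y of home_yellow in the frame of carrier between -0.15 and -0.078 m and y of grip_yellow in the frame of carrier between 0.101 and 0.127 m)) and ((y of home_green in the frame of carrier between 0.078 and 0.15 m and y of grip_green in the frame of carrier between -0.127 and -0.101 m) or (y of home_green in the frame of carrier between 0.002 and 0.074 m and y of grip_green in the frame of carrier between -0.051 and -0.025 m) or (y of home_green in the frame of carrier between -0.074 and -0.002 m and y of grip_green in the frame of carrier between 0.025 and 0.051 m) or (y of home_green in the frame of carrier between -0.15 and -0.078 m and y of grip_green in the frame of carrier between 0.101 and 0.127 m)) and ((y of home_blue in the frame of carrier between 0.078 and 0.15 m and y of grip_blue in the frame of carrier between -0.127 and -0.101 m) or (y of home_blue in the frame of carrier between 0.002 and 0.074 m and y of grip_blue in the frame of carrier between -0.051 and -0.025 m) or (y of home_blue in the frame of carrier between -0.074 and -0.002 m and y of grip_blue in the frame of carrier between 0.025 and 0.051 m) or (y of home_blue in the frame of carrier between -0.15 and -0.078 m and y of grip_blue in the frame of carrier between 0.101 and 0.127 m))); the robot touches nothing.
It fails at once if the oil bottle is pushed more than 25 mm or tipped more than 0.3 rad (distance of oil_bottle from where it was at the start of the episode above 0.025 m or angle between oil_bottle's own z axis and vertical above 0.3 rad).
It also fails if it takes over 101 s, if anything falls off the work surface, if the arm or the gripper's body presses on something with over 40 N, if the wrist force passes 120 N, or if a joint passes its speed limit or range.

ROBOT

A 7-joint arm with a two-finger parallel gripper is mounted at the origin on the work surface. World frame = base frame: x ahead of the robot, y to its left, z up, the work surface at z = 0. Lengths are in mm, angles in rad, forces in N, time in s.
With the tool pointing down it reaches from about 400 to 750 mm from the base axis. Payload 19.5 kg.
Tool frame: the origin (TCP) lies midway between the tips of the shut fingers; the grasp point (between the pads) lies 19 mm behind it; z points along the fingers, y is the direction in which the jaws open and shut (so a half turn about z gives the same grasp; the last joint's range is limited). The gripper opens to 85 mm and grips with 20 to 120 N. Pads are 22 mm wide; open, the fingers measure 114 mm over their backs; the gripper's body (76 mm by 85 mm) begins 54 mm behind the grasp point. The pads swing forward as they close: fully open they stand 13 mm farther back than shut.
Start: joints at [1.109, 0.707, -0.028, 1.485, 0.022, 0.951, -0.075], TCP at [234.347, -525.049, 231.268] pointing down, gripper open.
Joint ranges: [-2.71, 2.71], [-0.32, 2.16], [-1.57, 1.52], [0, 2.45], [-1.46, 4.6], [0, 2.02], [-2.83, 2.83]. Speed limits (rad/s): [1.89, 1.89, 2.57, 2.57, 3.01, 3.01, 3.01].

INTERFACE

Orientations are given as a unit quaternion [x, y, z, w].
In Python, from rig import sense, camera, camera_model, sign_off gives the robot as it stands. The module is installed in compiled form; this text tells all that it offers.
- The arm moves only by the tool apply_moves, never from a script. Its argument "plan" is a list of rows, each a list of 4 numbers: the shift along the world's x, y, z in units of 0.4 m (1.0 is 0.4 m), then the turn about the world's z in units of 45 degrees (1.0 is 45 degrees). A call has 1 to 10 rows; each row is the pose to reach, as a shift and turn from the pose measured when the call began; what a row does not reach only later rows make up. A row lasts 1/10 s, in which the tool goes at most 50 mm and 8.59 degrees, less where a joint would pass 70% of its speed; a pose out of reach is approached as far as the arm can. A call with a number of a shift or a turn outside -1 to 1 is refused whole. A call with a gripper value outside its range is refused whole. "fingers" is the closure, from -1 (fully open) to 1 (shut), set as the call begins (left out, the last holds). The fingers move at their own pace and stop on an object; the grip force is fixed at half the most. Time passes only in rows, so rows that repeat a pose let the fingers close. It gives the time, the measured TCP pose, the force and the opening at its end, in the units of the state.
- sense(): the state, without advancing time (a new reading comes with each control period).
- camera(name): name is "side" or "top" or "wrist"; returns (picture, depth): 420x560x3 uint8, red, green, blue; 420x560 float32, mm along the optical axis (not along the pixel's ray), 0 where there is no reading.
- camera_model(name): a dict with "mtx" (3x3 intrinsics, pixels), "camera_from_world" (4x4, takes a point from world to camera coordinates); the wrist camera has in their place "tool_from_camera" (4x4, takes a point from camera to tool coordinates, whose origin is the TCP and whose axes are the flange's). Camera axes: x right, y up, looking along -z (the intrinsics and any distortion apply to the point x, -y, -z); pixel columns grow to the right and rows downward; lengths in mm; the calibration is good to about 2 mm. The wrist camera is an equidistant fisheye: a pixel r from the principal point sees the ray r / f radians off the axis. A picture is of the moment at which its call begins: read the wrist's pose just before it. camera_model takes no time and is no camera call.
- sign_off(): hands the job in, once; it reports no verdict.
The state is a dict: "time": time; "joint_positions": joint angles; "qvel": joint speeds; "tau": joint torques, N m; "tcp_pos": TCP position; "ee_rot": TCP orientation; "force": force on the tool from outside, world axes, zero at the start; "ft_torque": the same for the moment, N m; "opening": opening from 0.0 (shut) to 1.0 (fully open).
Only numpy, scipy, OpenCV 4.12 (cv2) and the standard library are available. Lean on these libraries where they do the work, as an engineer would, in place of code of your own. Each camera call takes 0.05 s, during which the arm holds its last target.

## Working session

There is one attempt and no reset: what is moved stays moved. The work goes in short steps, Python scripts to look and compute and a tool call to move; the robot and the scene stay as the last step left them, time stands still between calls to the robot, and variables do not carry over. Pictures are saved under pics/ and viewed, and the job is handed in when it is done.

Besides the shell and the picture viewer there is one more tool, called after ">>>" by a JSON object that holds its "fn" and its "kwargs", one argument or row to a line. apply_moves: Moves the arm, as the interface text tells. Its arguments: {"type":"object","properties":{"plan":{"type":"array"},"fingers":{"type":"number"}},"required":["plan"]}

```bash
mkdir -p pics; python3 - <<'E'
from rig import *
import cv2,numpy as np
s=sense();print(s)
for n in("top","side"):
    im,d=camera(n);np.savez(f"{n}0.npz",im=im,d=d);cv2.imwrite(f"pics/{n}0.png",im[:,:,::-1]);m=camera_model(n);print(n,m)
print(camera_model("wrist"))
E
```

```text
{'time': 0.0, 'joint_positions': array([ 1.10930715,  0.70709573, -0.02763137,  1.48500016,  0.02197782,
        0.95086487, -0.07548146]), 'qvel': array([-8.20184279e-04,  5.31085522e-05, -9.48753930e-04, -4.78941641e-04,
       -1.24966581e-03, -5.16020359e-04, -8.32566732e-04]), 'tau': array([ 1.89645165e-03, -8.83202291e+01,  1.23549934e+00, -2.36156112e+01,
        1.70180539e-02,  6.76543830e-03, -7.21005063e-05]), 'tcp_pos': array([ 234.25850941, -524.83706927,  230.83121631]), 'ee_rot': array([ 9.78051004e-01,  2.08364942e-01, -1.13947896e-04, -5.21144103e-04]), 'force': array([ 0.98361774,  0.59304856, -0.16844107]), 'ft_torque': array([-0.00297624, -0.00701808, -0.00591321]), 'opening': 0.9981455256584532}
top {'mtx': array([[438.04509754,   0.        , 269.85536582],
       [  0.        , 438.04509754, 206.21378846],
       [  0.        ,   0.        ,   1.        ]]), 'camera_from_world': array([[-2.63679024e-02, -9.99642010e-01, -4.53708635e-03,
         1.54485318e+01],
       [ 9.97102006e-01, -2.66243561e-02,  7.12652356e-02,
        -5.51458685e+02],
       [-7.13605
[... 511 characters left out ...]
2],
       [-5.12036244e-01,  5.41604146e-01,  6.66696208e-01,
        -1.05428316e+03],
       [ 0.00000000e+00,  0.00000000e+00,  0.00000000e+00,
         1.00000000e+00]])}
{'mtx': array([[325.1922621 ,   0.        , 281.91401323],
       [  0.        , 325.1922621 , 210.01198443],
       [  0.        ,   0.        ,   1.        ]]), 'tool_from_camera': array([[-7.54531825e-04,  9.47276262e-01,  3.20417095e-01,
         8.19310100e+01],
       [ 9.99999696e-01,  6.52388554e-04,  4.26130213e-04,
        -2.97248102e-02],
       [ 1.94626589e-04,  3.20417320e-01, -9.47276466e-01,
        -1.42599842e+02],
       [ 0.00000000e+00,  0.00000000e+00,  0.00000000e+00,
         1.00000000e+00]])}
```

View pics/top0.png

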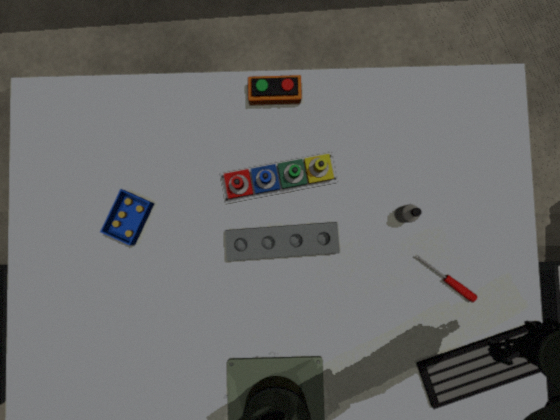

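View pics/side0.png

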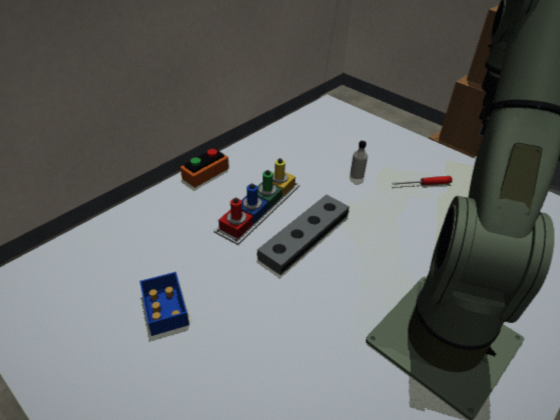

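```bash
cat > h.py <<'E'
import numpy as np,cv2
from rig import *
def world(n,d):
    m=camera_model(n);K=m["mtx"];T=np.linalg.inv(m["camera_from_world"])
    v,u=np.mgrid[:420,:560]
    P=np.stack([(u-K[0,2])/K[0,0]*d,-(v-K[1,2])/K[1,1]*d,-d,np.ones_like(d)],-1)
    return (P@T.T)[...,:3]
def ray(n,uv,z):
    m=camera_model(n);K=m["mtx"];T=np.linalg.inv(m["camera_from_world"])
    r=T[:3,:3]@np.array([(uv[0]-K[0,2])/K[0,0],-(uv[1]-K[1,2])/K[1,1],-1]);o=T[:3,3]
    return o+r*(z-o[2])/r[2]
COL={'red':((0,8),(172,180)),'yellow':((20,35),),'green':((45,85),),'blue':((100,125),)}
def cmask(im,c,s=90,v=40):
    h=cv2.cvtColor(im,cv2.COLOR_RGB2HSV);m=np.zeros(h.shape[:2],bool)
    for a,b in COL[c]: m|=(h[...,0]>=a)&(h[...,0]<=b)
    return m&(h[...,1]>s)&(h[...,2]>v)
E
python3 - <<'E'
from h import *
for n in("top","side"):
    z=np.load(n+"0.npz");im,d=z["im"],z["d"];W=world(n,d.astype(float))
    x,y,zz=W[...,0],W[...,1],W[...,2]
    roi=(abs(y)<260)&(x>380)&(x<850)&(d>0)
    for c in COL:
        m=cmask(im,c)&roi&(x<760)
        lo=m&(zz>35)&(zz<50);hi=m&(zz>64)&(zz<116)
        v,u=np.nonzero(hi)
        print(n,c,'block',lo.sum(),W[lo].mean(0).round(1) if lo.any() else 0,'barrel',hi.sum(),W[hi].mean(0).round(1) if hi.any() else 0, W[hi][:,2].max().round() if hi.any() else 0)
    # carrier top
    g=cv2.cvtColor(im,cv2.COLOR_RGB2HSV)
    m=roi&(zz>30)&(zz<50)&(g[...,1]<60)&(x<590)
    pts=W[m][:,:2].astype(np.float32);print('carrier top rect',cv2.minAreaRect(pts),np.median(W[m][:,2]))
    # holes
    gray=g[...,2]; 
    mm=(m|(roi&(zz<60)&(x<590))).astype(np.uint8)
    box=cv2.boxPoints(cv2.minAreaRect(pts))
    inside=np.array([[cv2.pointPolygonTest(box,(float(x[i,j]),float(y[i,j])),True)>8 if roi[i,j] else False for j in range(560)] for i in range(420)])
    t=np.median(gray[m]);hm=(inside&(gray<t*0.8)).astype(np.uint8)
    k,l,st,ce=cv2.connectedComponentsWithStats(hm)
    for i in range(1,k):
        if st[i,4]>15: print('hole',st[i],ce[i].round(1),ray(n,ce[i],40).round(1))
    bm=roi&False
    b=(zz>40)&(y<-250)&(y>-500)&(x>400)&(x<650)&(d>0)
    if b.any(): print('bottle',b.sum(),W[b].mean(0))
E
```

```text
top red block 358 [616.   89.   44.4] barrel 108 [610.4  85.1 103.2] 115.0
top yellow block 361 [ 648.9 -137.    44.5] barrel 117 [ 650.5 -132.6  103.3] 115.0
top green block 256 [637.1 -55.9  44.3] barrel 94 [637.3 -65.8 107.2] 115.0
top blue block 316 [627.5  14.8  44.7] barrel 99 [623.6  11.  106. ] 115.0
carrier top rect ((499.4892578125, -27.885009765625), (183.1590118408203, 311.17108154296875), 1.2997684478759766) 40.33114205964205
hole [319 232  12  13  81] [325.7 237.2] [ 460.9 -150.    40. ]
hole [290 234  13  13  81] [297.5 239.4] [457.1 -72.7  40. ]
hole [262 236  13  13  81] [268.9 241.8] [452.5   6.1  40. ]
hole [234 238  13  14  77] [239.9 243.9] [448.9  85.6  40. ]
bottle 331 [ 518.01275454 -362.8583035    92.41220469]
side red block 239 [605.5  99.3  44. ] barrel 160 [603.3  93.4  91.5] 115.0
side yellow block 135 [ 626.1 -134.7   44.2] barrel 132 [ 645.4 -127.3   90.1] 114.0
side green block 96 [617.1 -52.8  44.8] barrel 67 [631.3 -60.2  97.7] 114.0
side blue block 145 [609.9  16.9  45. ] barrel 152 [617.5  19.1  91.5] 116.0
carrier top rect ((499.7362976074219, -27.445709228515625), (187.32968139648438, 313.4891357421875), 1.8011925220489502) 40.62101806385715
hole [323 203  13   8  88] [329.2 206.5] [ 457.7 -143.6   40. ]
hole [307 216  14   9  95] [313.5 219.6] [454.  -67.2  40. ]
hole [235 218  18  23 141] [242.9 229.4] [567.5 102.1  40. ]
hole [290 229  14  10 109] [296.8 233.6] [450.4   8.8  40. ]
hole [272 244  15  10 120] [278.9 248.4] [446.7  84.5  40. ]
bottle 329 [ 510.96469584 -361.82661433   83.289812  ]
```

>>> {"fn": "apply_moves", "kwargs": {
  "plan": [
    [0.5, 0.9, 0.05, 1],
    [0.5, 0.9, 0.05, 1],
    [0.5, 0.9, 0.05, 1],
    [0.5, 0.9, 0.05, 1],
    [0.5, 0.9, 0.05, 1],
    [0.5, 0.9, 0.05, 1],
    [0.5, 0.9, 0.05, 1],
    [0.5, 0.9, 0.05, 1],
    [0.5, 0.9, 0.05, 1],
    [0.5, 0.9, 0.05, 1]
  ],
  "fingers": -1
}}

```text
time: 1.1
tcp_pos: [435.1, -163.1, 250.8]
ee_rot: [0.823, 0.568, -0.0, -0.001]
force: [-0.6, -1.3, 0.5]
opening: 0.999
```

>>> {"fn": "apply_moves", "kwargs": {
  "plan": [
    [0.275, 0.35, 0.0, 0.69],
    [0.275, 0.35, 0.0, 0.69],
    [0.275, 0.35, 0.0, 0.69],
    [0.275, 0.35, 0.0, 0.69],
    [0.275, 0.35, 0.0, 0.69],
    [0.275, 0.35, 0.0, 0.69]
  ]
}}

```text
time: 1.7
tcp_pos: [544.7, -24.4, 250.3]
ee_rot: [0.641, 0.767, -0.001, -0.001]
force: [-0.0, 0.1, 0.4]
opening: 0.999
```

```bash
cat >> h.py <<'E'
from scipy.spatial.transform import Rotation as R
def wgrab(tag):
    s=sense();im,d=camera("wrist")
    cv2.imwrite(f"pics/{tag}.png",im[:,:,::-1])
    np.savez(tag+".npz",im=im,d=d,p=s["tcp_pos"],q=s["ee_rot"]);return s,im,d
def wrays(p,q,uv):
    m=camera_model("wrist");K=m["mtx"];uv=np.atleast_2d(uv).astype(float)
    a=np.stack([(uv[:,0]-K[0,2])/K[0,0],(uv[:,1]-K[1,2])/K[1,1]],-1);r=np.hypot(a[:,0],a[:,1])+1e-12
    c=np.stack([a[:,0]/r*np.sin(r),-a[:,1]/r*np.sin(r),-np.cos(r)],-1)
    T=m["tool_from_camera"];Q=R.from_quat(q).as_matrix()
    return p+Q@T[:3,3],(c@T[:3,:3].T)@Q.T,c
def wplane(p,q,uv,z):
    o,r,_=wrays(p,q,uv);return o+r*((z-o[2])/r[:,2])[:,None]
def wworld(p,q,d):
    v,u=np.mgrid[:420,:560];o,r,c=wrays(p,q,np.stack([u.ravel(),v.ravel()],-1))
    return (o+r*(d.ravel()/-c[:,2])[:,None]).reshape(420,560,3)
E
python3 -c "
from h import *
s,im,d=wgrab('w1');print(s['tcp_pos'],s['ee_rot'],s['time'])"
```

```text
[544.71650085 -24.44619611 250.32846304] [ 6.41423876e-01  7.67185905e-01 -8.44791221e-04 -6.95861553e-04] 1.7
```

View pics/w1.png

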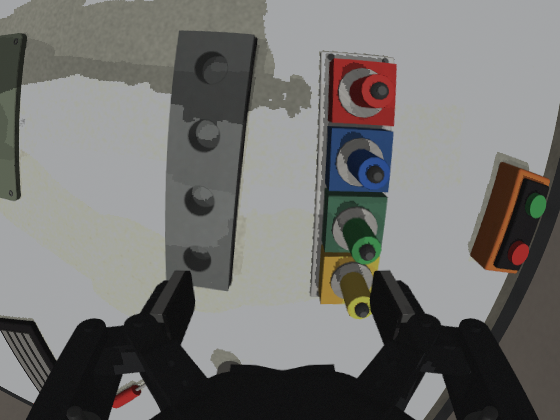

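```bash
python3 - <<'E'
from h import *
z=np.load("w1.npz");im,d,p,q=z["im"],z["d"].astype(float),z["p"],z["q"]
W=wworld(p,q,d);x,y,zz=W[...,0],W[...,1],W[...,2]
ok=(d>0)&(y>-220)&(y<200)
for c in COL:
    m=cmask(im,c)&ok&(x>570)&(x<740)
    hi=m&(zz>62)&(zz<104)
    top=ok&(zz>111)&(zz<125)
    # circle fit to barrel side points (r=16)
    from scipy.optimize import least_squares
    P=W[hi]
    f=least_squares(lambda a:np.hypot(P[:,0]-a[0],P[:,1]-a[1])-16,P.mean(0)[:2],loss='soft_l1')
    t=top&(np.hypot(x-f.x[0],y-f.x[1])<22)
    print(c,hi.sum(),'fit',f.x.round(1),'rms',np.sqrt(2*f.cost/len(P)).round(2),'nose',t.sum(),W[t].mean(0).round(1))
    lo=m&(zz>38)&(zz<48);print('  block rect',cv2.minAreaRect(W[lo][:,:2].astype(np.float32)))
hm=ok&(x>400)&(x<520)
# rim: depth below the top within carrier
deep=(hm&(zz<34)).astype(np.uint8)
top=hm&(zz>36)&(zz<44)
print('carrier',cv2.minAreaRect(W[top][:,:2].astype(np.float32)),np.median(zz[top]))
TP=np.zeros((420,560),np.uint8);TP[top]=255
cs,hi=cv2.findContours(TP,cv2.RETR_CCOMP,cv2.CHAIN_APPROX_NONE)
for i,c in enumerate(cs):
    if hi[0][i][3]>=0 and cv2.contourArea(c)>150:
        pts=wplane(p,q,c[:,0,:],40)[:,:2].astype(np.float32)
        print('hole',cv2.minEnclosingCircle(pts),cv2.fitEllipse(pts),c[:,0].mean(0))
E
```

```text
red 285 fit [610.9  86.3] rms 0.34 nose 242 [609.6  86.  115.3]
  block rect ((613.3705444335938, 87.62600708007812), (70.65614318847656, 70.587158203125), 9.240083694458008)
yellow 526 fit [ 652.  -135.5] rms 0.66 nose 128 [ 650.3 -132.7  115.4]
  block rect ((649.154541015625, -134.428955078125), (69.73889923095703, 76.24697875976562), 8.513864517211914)
green 473 fit [636.9 -66.4] rms 0.38 nose 177 [635.4 -64.4 115.3]
  block rect ((638.82861328125, -71.34725952148438), (69.0727767944336, 87.89053344726562), 9.397960662841797)
blue 336 fit [624.3  11.4] rms 0.36 nose 213 [622.6  12.  115.4]
  block rect ((625.6784057617188, 12.70440673828125), (70.62683868408203, 70.77200317382812), 9.823773384094238)
carrier ((451.159912109375, -29.306671142578125), (85.17210388183594, 310.9154968261719), 2.6451048851013184) 40.00640630233568
hole ((456.3010559082031, -141.7554931640625), 19.099634170532227) ((456.78466796875, -141.62489318847656), (34.768367767333984, 36.649742126464844), 68.27166748046875) [196.68421053 257.94736842]
hole ((453.3858642578125, -66.63935089111328), 19.10666847229004) ((453.2626647949219, -65.90865325927734), (35.04882049560547, 36.87355422973633), 77.6033706665039) [199.21176471 200.        ]
hole ((449.949462890625, 9.141680717468262), 18.779003143310547) ((449.8370361328125, 9.272120475769043), (35.679386138916016, 36.09614181518555), 157.21273803710938) [203.61111111 135.34444444]
hole ((446.486572265625, 84.62930297851562), 19.02642250061035) ((446.5700378417969, 84.48941802978516), (36.11290740966797, 36.64701843261719), 9.052739143371582) [211.16129032  67.46236559]
```

>>> {"fn": "apply_moves", "kwargs": {
  "plan": [
    [0.166, 0.277, -0.15, 0],
    [0.166, 0.277, -0.15, 0],
    [0.166, 0.277, -0.15, 0],
    [0.166, 0.277, -0.25, 0],
    [0.166, 0.277, -0.35, 0],
    [0.166, 0.277, -0.43, 0],
    [0.166, 0.277, -0.483, 0],
    [0.166, 0.277, -0.483, 0],
    [0.166, 0.277, -0.483, 0]
  ]
}}

```text
time: 2.65
tcp_pos: [611.2, 84.7, 58.2]
ee_rot: [0.643, 0.766, -0.001, -0.0]
force: [0.1, 0.3, 1.3]
opening: 1.001
```

>>> {"fn": "apply_moves", "kwargs": {
  "plan": [
    [0, 0, 0, 0],
    [0, 0, 0, 0],
    [0, 0, 0, 0],
    [0, 0, 0, 0],
    [0, 0, 0, 0],
    [0, 0, 0, 0],
    [0, 0, 0, 0],
    [0, 0, 0, 0]
  ],
  "fingers": 1
}}

```text
time: 3.45
tcp_pos: [611.4, 84.7, 58.9]
ee_rot: [0.643, 0.766, -0.001, 0.0]
force: [-2.4, -0.6, 9.6]
opening: 0.363
```

>>> {"fn": "apply_moves", "kwargs": {
  "plan": [
    [0, 0, 0.06, 0],
    [0, 0, 0.16, 0],
    [0, 0, 0.26, 0],
    [0, 0, 0.353, 0],
    [0, 0, 0.353, 0],
    [0, 0, 0.353, 0]
  ]
}}

```text
time: 4.05
tcp_pos: [611.4, 84.7, 200.2]
ee_rot: [0.643, 0.766, -0.001, 0.0]
force: [-0.9, -0.4, -3.3]
opening: 0.364
```

```bash
python3 -c "
from h import *
s,im,d=wgrab('w2');print(s['tcp_pos'],s['force'],s['opening'])
im,d=camera('side');cv2.imwrite('pics/s2.png',im[100:300,150:400,::-1].repeat(3,0).repeat(3,1))
p=s['tcp_pos'];W=wworld(p,s['ee_rot'],d)
"
```

```text
[611.36503518  84.65248913 200.21796761] [-0.8806181  -0.43370687 -3.25047071] 0.36357836818828926
```

View pics/w2.png

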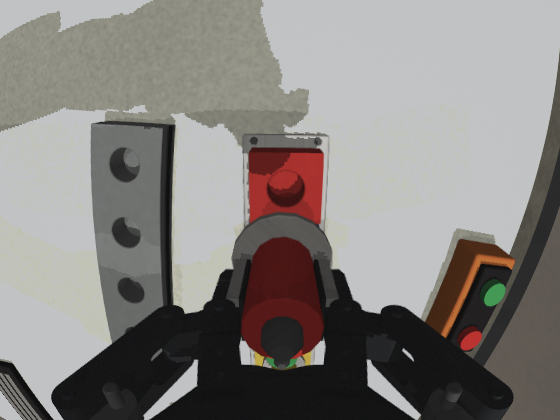

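View pics/s2.png

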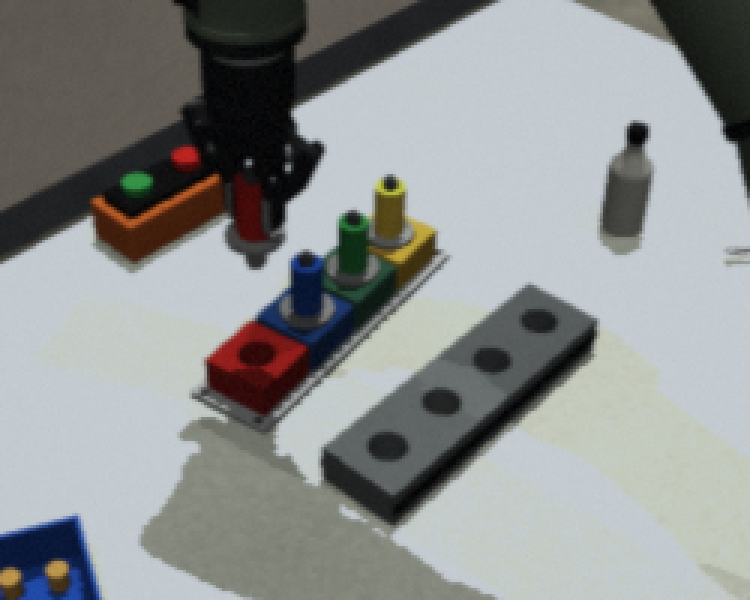

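>>> {"fn": "apply_moves", "kwargs": {
  "plan": [
    [-0.387, -0.57, 0, 0],
    [-0.387, -0.57, 0, 0],
    [-0.387, -0.57, 0, 0],
    [-0.387, -0.57, 0, 0],
    [-0.387, -0.57, 0, 0],
    [-0.387, -0.57, 0, 0],
    [-0.387, -0.57, -0.1, 0],
    [-0.387, -0.57, -0.2, 0],
    [-0.387, -0.57, -0.25, 0],
    [-0.387, -0.57, -0.25, 0]
  ]
}}

```text
time: 5.15
tcp_pos: [454.6, -142.8, 96.2]
ee_rot: [0.642, 0.767, -0.002, -0.003]
force: [-0.4, 0.3, -1.8]
opening: 0.363
```

```bash
python3 -c "
from h import *
s,im,d=wgrab('w3');print(s['tcp_pos'],s['force'],s['opening'])"
```

```text
[ 454.63179414 -142.8349531    96.22434314] [-0.38368712  0.30218291 -1.82570709] 0.36273376332107793
```

View pics/w3.png

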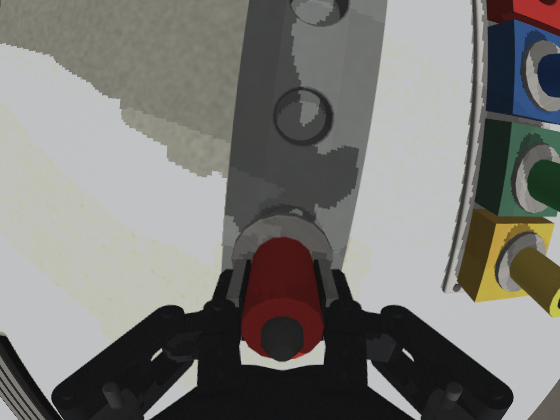

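>>> {"fn": "apply_moves", "kwargs": {
  "plan": [
    [0.005, 0, 0, 0],
    [0.005, 0, -0.03, 0],
    [0.005, 0, -0.06, 0],
    [0.005, 0, -0.085, 0],
    [0.005, 0, -0.097, 0],
    [0.005, 0, -0.097, 0],
    [0.005, 0, -0.097, 0]
  ]
}}

```text
time: 5.9
tcp_pos: [457.6, -143.0, 59.6]
ee_rot: [0.642, 0.766, -0.002, -0.002]
force: [0.4, -0.5, -3.1]
opening: 0.362
```

>>> {"fn": "apply_moves", "kwargs": {
  "plan": [
    [-0.002, 0, -0.006, 0],
    [-0.002, 0, -0.01, 0],
    [-0.002, 0, -0.01, 0],
    [-0.002, 0, -0.01, 0]
  ]
}}

```text
time: 6.3
tcp_pos: [456.8, -143.1, 55.6]
ee_rot: [0.642, 0.766, -0.002, -0.002]
force: [0.4, -0.2, -2.7]
opening: 0.358
```

Release (tips swing up as they open) and rise.

>>> {"fn": "apply_moves", "kwargs": {
  "plan": [
    [0, 0, 0, 0],
    [0, 0, 0, 0],
    [0, 0, 0, 0],
    [0, 0, 0, 0],
    [0, 0, 0, 0],
    [0, 0, 0, 0]
  ],
  "fingers": -1
}}

```text
time: 6.9
tcp_pos: [456.8, -143.1, 55.6]
ee_rot: [0.642, 0.766, -0.002, -0.002]
force: [0.2, -0.4, -0.4]
opening: 0.998
```

>>> {"fn": "apply_moves", "kwargs": {
  "plan": [
    [0, 0, 0.1, 0],
    [0, 0, 0.2, 0],
    [0, 0, 0.3, 0],
    [0.42, 0.385, 0.36, 0],
    [0.42, 0.385, 0.36, 0],
    [0.42, 0.385, 0.36, 0],
    [0.42, 0.385, 0.36, 0],
    [0.42, 0.385, 0.36, 0],
    [0.42, 0.385, 0.36, 0],
    [0.42, 0.385, 0.36, 0]
  ]
}}

```text
time: 7.9
tcp_pos: [624.5, 11.0, 199.2]
ee_rot: [0.642, 0.767, -0.002, -0.002]
force: [-0.5, -1.5, 0.2]
opening: 0.996
```

```bash
python3 -c "
from h import *
s,im,d=wgrab('w4');print(s['tcp_pos'],s['force'],s['opening'])"
```

```text
[624.54269232  11.04593696 199.15360535] [-0.50480438 -1.51336678  0.23008495] 0.9960128971045203
```

View pics/w4.png

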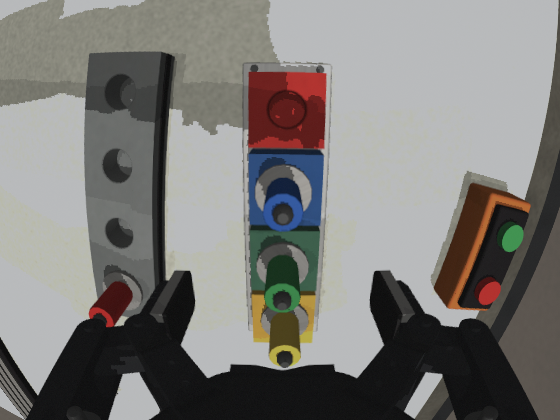

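>>> {"fn": "apply_moves", "kwargs": {
  "plan": [
    [0, 0.001, -0.1, 0],
    [0, 0.001, -0.2, 0],
    [0, 0.001, -0.29, 0],
    [0, 0.001, -0.353, 0],
    [0, 0.001, -0.353, 0],
    [0, 0.001, -0.353, 0]
  ]
}}

```text
time: 8.55
tcp_pos: [624.4, 10.0, 59.2]
ee_rot: [0.643, 0.766, -0.002, -0.002]
force: [-0.5, -0.3, 0.4]
opening: 1.003
```

>>> {"fn": "apply_moves", "kwargs": {
  "plan": [
    [0, 0, 0, 0],
    [0, 0, 0, 0],
    [0, 0, 0, 0],
    [0, 0, 0, 0],
    [0, 0, 0, 0],
    [0, 0, 0, 0],
    [0, 0, 0, 0],
    [0, 0, 0, 0]
  ],
  "fingers": 1
}}

```text
time: 9.35
tcp_pos: [624.7, 10.0, 60.0]
ee_rot: [0.643, 0.766, -0.002, -0.001]
force: [-2.8, -1.3, 10.2]
opening: 0.36
```

>>> {"fn": "apply_moves", "kwargs": {
  "plan": [
    [0, 0, 0.06, 0],
    [0, 0, 0.16, 0],
    [0, 0, 0.26, 0],
    [0, 0, 0.35, 0],
    [0, 0, 0.35, 0],
    [0, 0, 0.35, 0]
  ]
}}

```text
time: 9.95
tcp_pos: [624.7, 10.0, 200.1]
ee_rot: [0.643, 0.766, -0.002, -0.001]
force: [0.5, -0.0, -3.5]
opening: 0.363
```

>>> {"fn": "apply_moves", "kwargs": {
  "plan": [
    [-0.4285, -0.194, 0, 0],
    [-0.4285, -0.194, 0, 0],
    [-0.4285, -0.194, 0, 0],
    [-0.4285, -0.194, 0, 0],
    [-0.4285, -0.194, 0, 0],
    [-0.4285, -0.194, -0.1, 0],
    [-0.4285, -0.194, -0.2, 0],
    [-0.4285, -0.194, -0.25, 0],
    [-0.4285, -0.194, -0.25, 0],
    [-0.4285, -0.194, -0.25, 0]
  ]
}}

```text
time: 10.95
tcp_pos: [453.1, -67.4, 100.1]
ee_rot: [0.643, 0.766, -0.002, -0.001]
force: [-0.7, -0.7, -1.5]
opening: 0.359
```

```bash
python3 -c "
from h import *
s,im,d=wgrab('w5');print(s['tcp_pos'],s['force'],s['opening'])"
```

```text
[453.11032343 -67.42016935 100.08384808] [-0.69568815 -0.67750274 -1.50771513] 0.3593674876687909
```

View pics/w5.png

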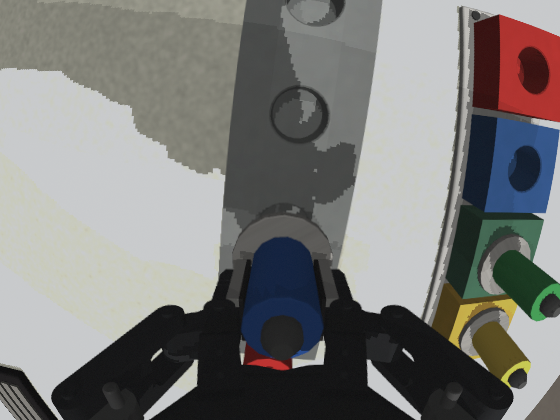

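Blue is upright over the third hole (free holes at (300,113) and (315,5)). Lower to about 56.

>>> {"fn": "apply_moves", "kwargs": {
  "plan": [
    [0, 0, -0.03, 0],
    [0, 0, -0.06, 0],
    [0, 0, -0.09, 0],
    [0, 0, -0.105, 0],
    [0, 0, -0.109, 0],
    [0, 0, -0.109, 0],
    [0, 0, -0.109, 0]
  ]
}}

```text
time: 11.7
tcp_pos: [453.7, -67.6, 57.6]
ee_rot: [0.643, 0.766, -0.002, -0.001]
force: [0.8, 0.6, -2.7]
opening: 0.355
```

>>> {"fn": "apply_moves", "kwargs": {
  "plan": [
    [0, 0, -0.003, 0],
    [0, 0, -0.003, 0],
    [0, 0, -0.003, 0]
  ]
}}

```text
time: 12.0
tcp_pos: [453.8, -67.6, 56.6]
ee_rot: [0.643, 0.766, -0.001, -0.0]
force: [0.4, 0.5, -2.2]
opening: 0.361
```

>>> {"fn": "apply_moves", "kwargs": {
  "plan": [
    [0, 0, 0, 0],
    [0, 0, 0, 0],
    [0, 0, 0, 0],
    [0, 0, 0, 0],
    [0, 0, 0, 0],
    [0, 0, 0, 0]
  ],
  "fingers": -1
}}

```text
time: 12.6
tcp_pos: [453.8, -67.7, 56.6]
ee_rot: [0.643, 0.766, -0.001, -0.0]
force: [-0.4, 1.5, -0.7]
opening: 0.997
```

>>> {"fn": "apply_moves", "kwargs": {
  "plan": [
    [0, 0, 0.1, 0],
    [0, 0, 0.2, 0],
    [0, 0, 0.3, 0],
    [0.46, 0.005, 0.36, 0],
    [0.46, 0.005, 0.36, 0],
    [0.46, 0.005, 0.36, 0],
    [0.46, 0.005, 0.36, 0],
    [0.46, 0.005, 0.36, 0],
    [0.46, 0.005, 0.36, 0],
    [0.46, 0.005, 0.36, 0]
  ]
}}

```text
time: 13.6
tcp_pos: [636.8, -65.7, 200.4]
ee_rot: [0.643, 0.766, -0.002, -0.001]
force: [-0.8, 0.5, 1.0]
opening: 1.003
```

```bash
python3 -c "
from h import *
s,im,d=wgrab('w6');print(s['tcp_pos'],s['force'],s['opening'])"
```

```text
[636.82016329 -65.74963556 200.36338091] [-0.84117511  0.51005194  1.03351515] 1.0034715526565694
```

View pics/w6.png

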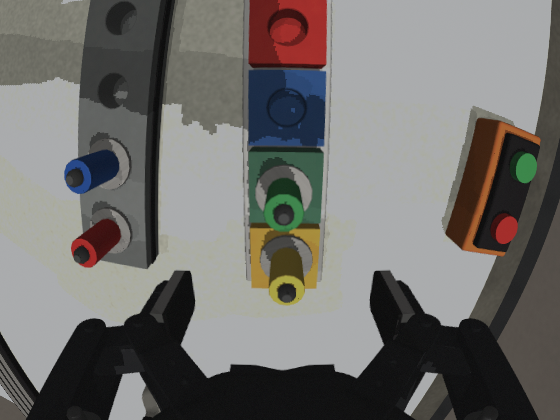

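>>> {"fn": "apply_moves", "kwargs": {
  "plan": [
    [0, 0, -0.1, 0],
    [0, 0, -0.2, 0],
    [0, 0, -0.29, 0],
    [0, 0, -0.356, 0],
    [0, 0, -0.356, 0],
    [0, 0, -0.356, 0]
  ]
}}

```text
time: 14.25
tcp_pos: [636.9, -65.9, 59.3]
ee_rot: [0.643, 0.766, -0.002, -0.001]
force: [1.1, 0.4, 0.7]
opening: 0.998
```

>>> {"fn": "apply_moves", "kwargs": {
  "plan": [
    [0, 0, 0, 0],
    [0, 0, 0, 0],
    [0, 0, 0, 0],
    [0, 0, 0, 0],
    [0, 0, 0, 0],
    [0, 0, 0, 0],
    [0, 0, 0, 0],
    [0, 0, 0, 0]
  ],
  "fingers": 1
}}

```text
time: 15.05
tcp_pos: [637.2, -65.9, 60.1]
ee_rot: [0.643, 0.766, -0.002, -0.0]
force: [-2.6, 0.4, 8.9]
opening: 0.366
```

>>> {"fn": "apply_moves", "kwargs": {
  "plan": [
    [0, 0, 0.06, 0],
    [0, 0, 0.16, 0],
    [0, 0, 0.26, 0],
    [0, 0, 0.35, 0],
    [0, 0, 0.35, 0],
    [0, 0, 0.35, 0]
  ]
}}

```text
time: 15.65
tcp_pos: [637.1, -66.0, 200.2]
ee_rot: [0.643, 0.766, -0.001, 0.0]
force: [-0.2, -0.6, -2.0]
opening: 0.359
```

>>> {"fn": "apply_moves", "kwargs": {
  "plan": [
    [-0.468, 0.188, 0, 0],
    [-0.468, 0.188, 0, 0],
    [-0.468, 0.188, 0, 0],
    [-0.468, 0.188, 0, 0],
    [-0.468, 0.188, 0, 0],
    [-0.468, 0.188, -0.1, 0],
    [-0.468, 0.188, -0.2, 0],
    [-0.468, 0.188, -0.25, 0],
    [-0.468, 0.188, -0.25, 0],
    [-0.468, 0.188, -0.25, 0]
  ]
}}

```text
time: 16.65
tcp_pos: [449.7, 9.3, 100.3]
ee_rot: [0.643, 0.766, -0.002, -0.0]
force: [-0.7, 1.0, -2.3]
opening: 0.361
```

```bash
python3 -c "
from h import *
s,im,d=wgrab('w7');print(s['tcp_pos'],s['force'],s['opening'])"
```

```text
[449.6624908    9.28992551 100.25682755] [-0.68174834  0.96593475 -2.30427642] 0.3612256106915565
```

View pics/w7.png

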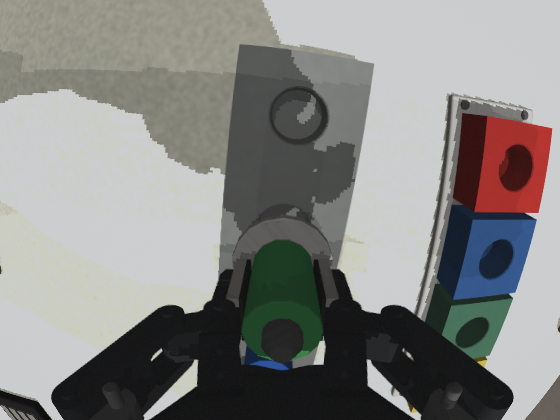

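Green is upright over the second hole; the left-end hole shows at (299,113), as expected.

>>> {"fn": "apply_moves", "kwargs": {
  "plan": [
    [0, 0, -0.03, 0],
    [0, 0, -0.06, 0],
    [0, 0, -0.09, 0],
    [0, 0, -0.105, 0],
    [0, 0, -0.111, 0],
    [0, 0, -0.112, 0],
    [0, 0, -0.112, 0],
    [0, 0, -0.112, 0]
  ]
}}

```text
time: 17.5
tcp_pos: [450.2, 9.2, 56.5]
ee_rot: [0.643, 0.766, -0.001, 0.0]
force: [-0.3, 0.2, -1.7]
opening: 0.358
```

>>> {"fn": "apply_moves", "kwargs": {
  "plan": [
    [0, 0, 0, 0],
    [0, 0, 0, 0],
    [0, 0, 0, 0],
    [0, 0, 0, 0],
    [0, 0, 0, 0],
    [0, 0, 0, 0]
  ],
  "fingers": -1
}}

```text
time: 18.1
tcp_pos: [450.2, 9.2, 56.4]
ee_rot: [0.643, 0.766, -0.001, 0.0]
force: [0.1, 0.6, 0.2]
opening: 0.996
```

>>> {"fn": "apply_moves", "kwargs": {
  "plan": [
    [0, 0, 0.1, 0],
    [0, 0, 0.2, 0],
    [0, 0, 0.3, 0],
    [0.504, -0.36, 0.36, 0],
    [0.504, -0.36, 0.36, 0],
    [0.504, -0.36, 0.36, 0],
    [0.504, -0.36, 0.36, 0],
    [0.504, -0.36, 0.36, 0],
    [0.504, -0.36, 0.36, 0],
    [0.504, -0.36, 0.36, 0]
  ]
}}

```text
time: 19.1
tcp_pos: [651.9, -135.2, 199.5]
ee_rot: [0.643, 0.766, -0.001, -0.0]
force: [-1.1, 0.1, 0.2]
opening: 0.998
```

```bash
python3 -c "
from h import *
s,im,d=wgrab('w8');print(s['tcp_pos'],s['force'],s['opening'])
from scipy.optimize import least_squares
W=wworld(s['tcp_pos'],s['ee_rot'],d.astype(float));x,y,z=np.moveaxis(W,-1,0)
for c in COL:
  m=cmask(im,c)&(d>0)&(x<740)&(z>62)&(z<104);P=W[m]
  if len(P)<30: print(c,len(P));continue
  f=least_squares(lambda a:np.hypot(P[:,0]-a[0],P[:,1]-a[1])-16,P.mean(0)[:2],loss='soft_l1');print(c,f.x,len(P))
"
```

```text
[ 651.85400704 -135.23469156  199.52537666] [-1.12729599  0.14812968  0.21097863] 0.998346584863809
red [ 455.23421096 -141.44148371] 1173
yellow [ 651.60833377 -135.91554337] 433
green [446.68780754  12.25209245] 385
blue [452.0041403  -66.24036275] 896
```

View pics/w8.png

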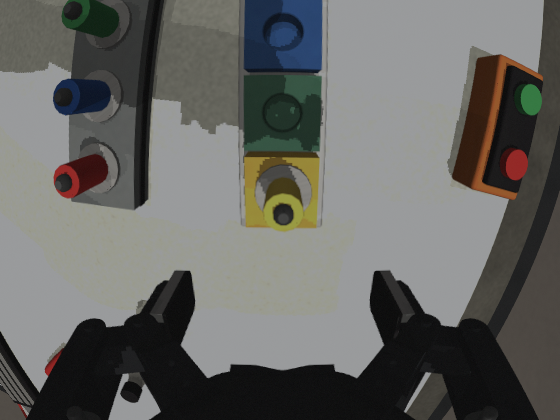

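>>> {"fn": "apply_moves", "kwargs": {
  "plan": [
    [0, 0, -0.1, 0],
    [0, 0, -0.2, 0],
    [0, 0, -0.29, 0],
    [0, 0, -0.354, 0],
    [0, 0, -0.354, 0],
    [0, 0, -0.354, 0]
  ]
}}

```text
time: 19.75
tcp_pos: [651.3, -133.6, 59.5]
ee_rot: [0.643, 0.766, -0.001, -0.0]
force: [0.3, -0.5, 1.0]
opening: 0.998
```

>>> {"fn": "apply_moves", "kwargs": {
  "plan": [
    [0, 0, 0, 0],
    [0, 0, 0, 0],
    [0, 0, 0, 0],
    [0, 0, 0, 0],
    [0, 0, 0, 0],
    [0, 0, 0, 0],
    [0, 0, 0, 0],
    [0, 0, 0, 0]
  ],
  "fingers": 1
}}

```text
time: 20.55
tcp_pos: [651.5, -133.7, 60.3]
ee_rot: [0.643, 0.766, -0.001, 0.0]
force: [-3.5, 1.1, 9.1]
opening: 0.357
```

>>> {"fn": "apply_moves", "kwargs": {
  "plan": [
    [0, 0, 0.06, 0],
    [0, 0, 0.16, 0],
    [0, 0, 0.26, 0],
    [0, 0, 0.35, 0],
    [0, 0, 0.35, 0],
    [0, 0, 0.35, 0]
  ]
}}

```text
time: 21.15
tcp_pos: [651.4, -133.7, 200.6]
ee_rot: [0.643, 0.766, -0.001, 0.0]
force: [0.8, -0.1, -2.2]
opening: 0.362
```

>>> {"fn": "apply_moves", "kwargs": {
  "plan": [
    [-0.512, 0.55, 0, 0],
    [-0.512, 0.55, 0, 0],
    [-0.512, 0.55, 0, 0],
    [-0.512, 0.55, 0, 0],
    [-0.512, 0.55, 0, 0],
    [-0.512, 0.55, 0, 0],
    [-0.512, 0.55, 0, 0],
    [-0.512, 0.55, -0.1, 0],
    [-0.512, 0.55, -0.2, 0],
    [-0.512, 0.55, -0.25, 0]
  ]
}}

```text
time: 22.15
tcp_pos: [445.2, 85.9, 97.5]
ee_rot: [0.643, 0.766, -0.002, -0.001]
force: [0.5, -0.2, -1.6]
opening: 0.358
```

>>> {"fn": "apply_moves", "kwargs": {
  "plan": [
    [0, 0, 0, 0],
    [0, 0, 0, 0]
  ]
}}

```text
time: 22.35
tcp_pos: [444.8, 85.7, 97.3]
ee_rot: [0.642, 0.766, -0.003, -0.001]
force: [0.3, 0.7, -0.8]
opening: 0.359
```

```bash
python3 -c "
from h import *
s,im,d=wgrab('w9');print(s['tcp_pos'],s['force'],s['opening'])"
```

```text
[444.80009406  85.72339568  97.26978043] [ 0.25742679  0.65432782 -0.79915655] 0.35856088249584894
```

View pics/w9.png

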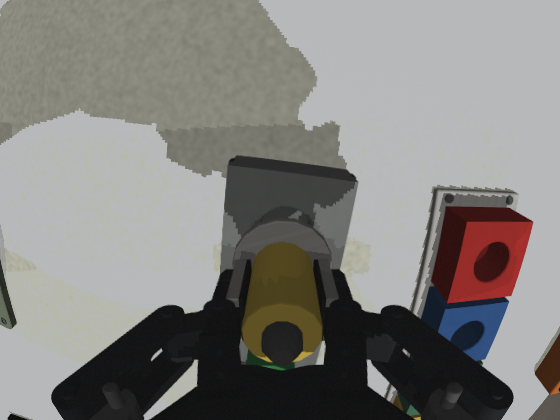

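Yellow is upright over the left end of the bar (bar edge y≈158–178, collar at (282,240)). Correct x by +1.7, lower.

>>> {"fn": "apply_moves", "kwargs": {
  "plan": [
    [0.004, 0.002, -0.02, 0],
    [0.004, 0.002, -0.05, 0],
    [0.004, 0.002, -0.08, 0],
    [0.004, 0.002, -0.095, 0],
    [0.004, 0.002, -0.102, 0],
    [0.004, 0.002, -0.103, 0],
    [0.004, 0.002, -0.103, 0],
    [0.004, 0.002, -0.103, 0]
  ]
}}

```text
time: 23.2
tcp_pos: [447.1, 86.6, 57.1]
ee_rot: [0.643, 0.766, -0.002, -0.001]
force: [0.3, -0.3, -1.8]
opening: 0.361
```

>>> {"fn": "apply_moves", "kwargs": {
  "plan": [
    [0, 0, -0.001, 0],
    [0, 0, -0.001, 0],
    [0, 0, -0.001, 0],
    [0, 0, -0.001, 0],
    [0, 0, -0.001, 0],
    [0, 0, -0.001, 0],
    [0, 0, -0.001, 0]
  ],
  "fingers": -1
}}

```text
time: 23.9
tcp_pos: [447.1, 86.6, 56.7]
ee_rot: [0.643, 0.766, -0.002, -0.001]
force: [0.3, -0.5, 0.1]
opening: 0.998
```

>>> {"fn": "apply_moves", "kwargs": {
  "plan": [
    [0, 0, 0.1, 0],
    [0, 0, 0.2, 0],
    [0, 0, 0.3, 0],
    [0.25, -0.28, 0.5, 0],
    [0.25, -0.28, 0.5, 0],
    [0.25, -0.28, 0.5, 0],
    [0.25, -0.28, 0.5, 0],
    [0.25, -0.28, 0.5, 0],
    [0.25, -0.28, 0.5, 0],
    [0.25, -0.28, 0.5, 0]
  ]
}}

```text
time: 24.9
tcp_pos: [546.5, -24.6, 256.4]
ee_rot: [0.642, 0.767, -0.002, -0.001]
force: [0.1, 0.3, 0.0]
opening: 1.003
```

```bash
python3 - <<'E'
from h import *
from scipy.optimize import least_squares
s,im,d=wgrab('w10');print(s['time'],s['tcp_pos'],s['force'],s['opening'])
H=dict(yellow=(446.5,84.5),green=(449.8,9.2),blue=(453.2,-66.2),red=(456.7,-141.7))
W=wworld(s['tcp_pos'],s['ee_rot'],d.astype(float));x,y,z=np.moveaxis(W,-1,0)
for c in COL:
  m=cmask(im,c)&(d>0)&(x<520)&(x>390)&(z>58)&(z<100);P=W[m]
  f=least_squares(lambda a:np.hypot(P[:,0]-a[0],P[:,1]-a[1])-16,P.mean(0)[:2],loss='soft_l1')
  near=np.hypot(x-f.x[0],y-f.x[1])
  t=(near<14)&(z>104);col=(near<26)&(near>19)&(z>38)&(z<55)
  print(c,len(P),f.x.round(1),'off',(f.x-H[c]).round(1),'top z',z[t].max().round(1),'nose',W[t&(z>109)].mean(0).round(1),'collar z med/spread',np.median(z[col]).round(1),np.percentile(z[col],[5,95]).round(1))
im,d=camera('top');W=world('top',d.astype(float));zz=W[...,2]
cv2.imwrite('pics/t11.png',im[:,:,::-1])
b=(zz>40)&(W[...,1]<-250)&(W[...,1]>-500)&(W[...,0]>400)&(W[...,0]<650)&(d>0)
print('bottle',b.sum(),W[b].mean(0))
im,d=camera('side');cv2.imwrite('pics/s11.png',im[100:300,150:400,::-1].repeat(3,0).repeat(3,1))
E
```

```text
24.9 [546.48765003 -24.58773849 256.37160933] [0.05095811 0.27804423 0.01855996] 1.0027838659097557Traceback (most recent call last):
  File "<stdin>", line 11, in <module>
    return umr_maximum(a, axis, None, out, keepdims, initial, where)
ValueError: zero-size array to reduction operation maximum which has no identity
```

View pics/w10.png

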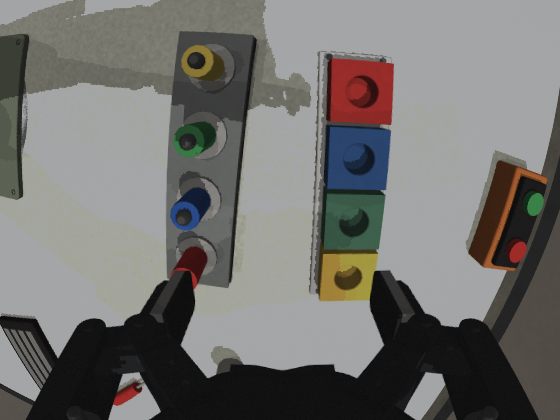

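All four stand in the bar; red's nose is hidden by the finger here. Move aside a little and measure again.

>>> {"fn": "apply_moves", "kwargs": {
  "plan": [
    [0.1, -0.15, 0.05, 0],
    [0.1, -0.15, 0.05, 0],
    [0.1, -0.15, 0.05, 0],
    [0.1, -0.15, 0.05, 0]
  ]
}}

```text
time: 25.35
tcp_pos: [586.2, -83.9, 276.0]
ee_rot: [0.642, 0.767, -0.002, -0.002]
force: [-0.4, 0.3, -0.1]
opening: 1.003
```

```bash
python3 - <<'E'
from h import *
from scipy.optimize import least_squares
s,im,d=wgrab('w12')
H=dict(yellow=(446.5,84.5),green=(449.8,9.2),blue=(453.2,-66.2),red=(456.7,-141.7))
W=wworld(s['tcp_pos'],s['ee_rot'],d.astype(float));x,y,z=np.moveaxis(W,-1,0)
for c in COL:
  m=cmask(im,c)&(d>0)&(x<520)&(x>390)&(z>58)&(z<98);P=W[m]
  f=least_squares(lambda a:np.hypot(P[:,0]-a[0],P[:,1]-a[1])-16,P.mean(0)[:2],loss='soft_l1')
  near=np.hypot(x-f.x[0],y-f.x[1])
  t=(near<14)&(z>109)&(z<125);col=(near<26)&(near>19)&(z>38)&(z<55)
  print(c,len(P),f.x.round(1),'off',(f.x-H[c]).round(1),'nose',t.sum(),W[t].mean(0).round(1) if t.any() else 0,'collar z',np.median(z[col]).round(1),np.percentile(z[col],[5,95]).round(1))
im,d=camera('top');W=world('top',d.astype(float));zz=W[...,2]
cv2.imwrite('pics/t11.png',im[:,:,::-1])
b=(zz>40)&(W[...,1]<-250)&(W[...,1]>-500)&(W[...,0]>400)&(W[...,0]<650)&(d>0)
print('bottle',b.sum(),W[b].mean(0))
im,d=camera('side');cv2.imwrite('pics/s11.png',im[100:300,150:400,::-1].repeat(3,0).repeat(3,1))
E
```

```text
red 386 [ 455.4 -141.6] off [-1.3  0.1] nose 123 [ 456.8 -140.1  112.2] collar z 46.1 [44.8 47.3]
yellow 366 [446.5  85.2] off [-0.   0.7] nose 101 [448.1  82.5 112.3] collar z 46.1 [44.7 47.4]
green 24 [449.8   8.5] off [ 0.  -0.7] nose 150 [451.    9.2 112.1] collar z 46.1 [44.5 47.4]
blue 319 [452.5 -66.4] off [-0.7 -0.2] nose 144 [454.  -65.7 112.2] collar z 46.1 [44.9 47.4]
bottle 328 [ 518.09237728 -362.97737553   92.77742158]
```

View pics/s11.png

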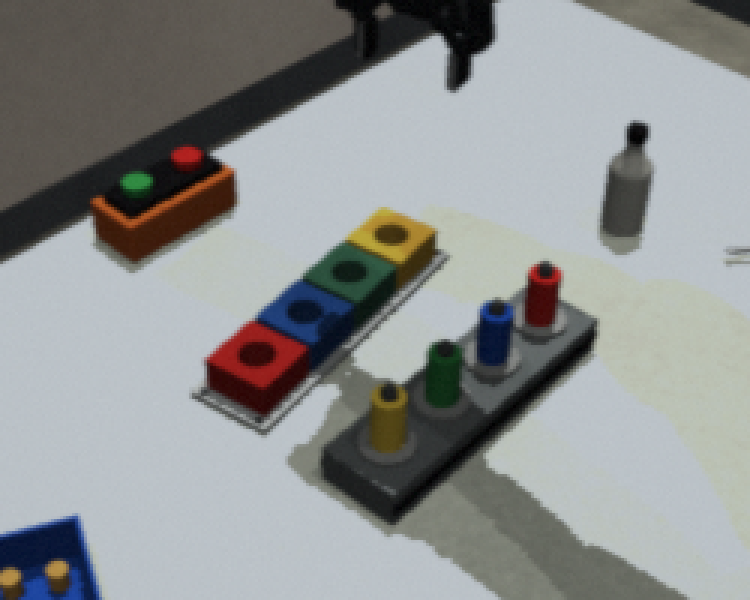

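View pics/w12.png

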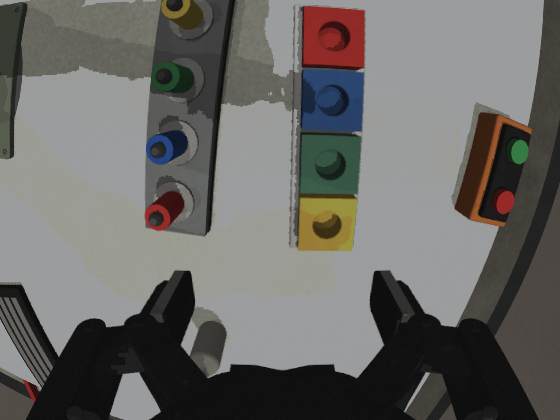

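All seated upright (collar tops at 46 mm, offsets under 2 mm), order reversed, bottle unmoved, arm clear.

```bash
python3 -c "
from rig import *
print(sign_off())"
```

```text
the job is handed in; nothing more can be done
None
```

All four punches are in the carrier in reverse order, and I handed the job in at about 25.5 s. The storage row ran red, blue, green, yellow from left to right; the carrier now holds yellow, green, blue, red.

Last checks before handing in:
- **Position:** each punch is within about 1.5 mm of its hole centre. The green position is weaker, since few pixels of its barrel were usable.
- **Seating:** all four collar tops measured 46 mm, which is fully home.
- **Upright:** the noses sat over the barrel axes within the measuring error of a few mm. I did not compute a separate tilt angle.
- **Bottle:** it measured the same as at the start, within 0.4 mm.
- **Gripper:** it was open, well above the work and touching nothing.

One check script stopped with an error because a finger hid the red nose. I moved the arm aside and repeated the check; no other check failed or disagreed. sign_off gives no verdict, so the official result is not known.

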